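# Seat-load check on the valve-spring tester

### The job

A valve spring stands in the bench spring tester for its seat-load check: turn the knob of the stop turret until the tallest of its six pins stands under the stop screw of the lever, then press the lever handle down until the screw rests firmly on that pin. Finish while still holding the handle down there, so that the load can be read off the gauge. Never squeeze the spring further than the tallest pin allows, and do not disturb the three springs that stand waiting beside the tester.

Things in the scene. Friction and masses are not known exactly. Their poses are not given: they have to be found in the camera images.
- spring_tester: grey cast-iron bench valve-spring tester, bolted down; base 245 x 245 x 20 mm, x -118 to +128, y -108 to +138 mm. Origin on the bench under the tested spring's axis, z up. Lever from its pivot (x +70, y 0, z 140 mm) along -x to the handle; turret axis at x -64, y +76 mm; load gauge at x -30, y -85 mm, 95 mm high. Tops: turret knob 215 mm, end of the lever 200 mm
- press_lever (a joint): lever angle, rad: 0 = up at rest (8 degrees above level), grows as the handle is pressed down; the screw meets the tallest pin at 0.17, the next pin at 0.22. A spring returns it to 0 whenever it is let go: a push on the handle of 4 N starts it, 10 N brings it to 0.17, then the pin stops it rigidly
- lever_handle (a point): centre of the black rubber grip, 26 mm diameter, 100 mm long, lying along the lever (the tester's x), 260 mm from the pivot. Height above the bench 140 + 260 sin(0.14 - press_lever) mm: 176 at rest, 132 on the tallest pin. Can be gripped from above, fingers either side along the tester's y, or pushed from above; free space round it
- stop_turret (a joint): turn of the turret, rad, positive anticlockwise from above, endless both ways: at 0 or 6.283 the tallest pin is under the screw; each +1.047 (60 degrees) brings the next shorter pin there. A sprung roller indexes it every 60 degrees: let go, it drops into the nearest index position; passing a lobe takes about 0.17 N m
- turret_knob (a point): on the turret's upright axis at the middle of its knob, 200 mm above the bench: round black knurled knob, 40 mm diameter, from 184 to 212 mm high, that turns the ring of pins below it. All round it is lower than 180 mm within 70 mm; the lever passes 76 mm away on the tester's -y side
- tallest_pin_top (a point): centre of the flat top of the tallest of six upright steel pins, 11 mm diameter, in a ring of 34 mm radius on the turret's disc; 106 mm above the bench. The others are 6.5, 13, 19.5, 26 and 32.5 mm lower
- stop_screw_tip (a point): lowest point of the round-ended stop screw, 10 mm diameter, in a boss on the lever's +y side, 135 mm from the pivot; with the lever up it is 23 mm above the height of the tallest pin and, when that pin is under it, up to 5 mm off its centre
- valve_spring_0: loose steel valve spring, 31 mm diameter, 48 mm high, standing on the bench on the tester's +y side, beyond the turret; origin under its centre
- valve_spring_1: another such spring standing there
- valve_spring_2: another such spring standing there
Mind the look-alikes: they are no part of the job. Leave any turquoise look-alike of the valve_spring_1 alone. Leave any pink or yellow look-alike of the valve_spring_0 alone.

How it is judged:
By the outcome, as a careful person would: the job done as asked, in the order asked, and still so for the second after the job is handed in, while the arm keeps its last pose, push and grip.
It also fails if it takes over 64 s, if anything falls off the work surface, if the arm or the gripper's body presses on something with over 40 N, if the wrist force passes 120 N, or if a joint passes its speed limit or range.

### The arm

A 6-joint arm with a two-finger parallel gripper is mounted at the origin on a cart in front of the work surface, level with it; the furniture and walls round the work are solid. World frame = base frame: x ahead of the robot, y to its left, z up, the work surface at z = 0. Lengths are in m, angles in rad, forces in N, time in s.
With the tool pointing down it reaches from about 0.375 to 0.9 m from the base axis. Payload 3.1 kg.
Tool frame: the origin (TCP) lies at the centre of the arm's flange, where the gripper is bolted on; the fingertips stand robot.tip_extent ahead of it and the grasp point (between the pads) lies 164 mm ahead of it (robot.tip_extent is the distance from the TCP to the fingertips, in m); z points along the fingers, y is the line along which they close (so a half turn about z gives the same grasp; the last joint's range is limited). The gripper opens to 87 mm and grips with 3 to 60 N. Pads are 19 mm wide; open, the fingers measure 117 mm over their backs; the gripper's body (75 mm by 190 mm) begins 51 mm behind the grasp point.
Start: joints at [-1.415, 0.527, 1.433, -0, 1.181, -0.178], TCP at [0.205, -0.59, 0.405] pointing down, gripper open.
Joint ranges: [-3.08, 3.08], [-0.75, 2.2], [0.22, 2.44], [-1.43, 4.57], [0, 2.65], [-2.85, 2.85]. Speed limits (rad/s): [2.79, 2.79, 3.14, 3.14, 3.14, 3.14].

### API

Orientations are given as a unit quaternion [x, y, z, w].
In Python, from rig import get_obs, camera, hand_in, cut_out, robot gives the robot as it stands.
- The arm moves only by the tool step_arm, never from a script. Its argument "rows" is a list of rows, each a list of 6 numbers: the shift along the world's x, y, z in m, then the turn, a rotation vector about the world's x, y, z in degrees. A call has 1 to 12 rows; each row shifts and turns the commanded pose from where the row before left it; what a row does not reach is not made up. A row lasts 1/8 s, in which the tool goes at most 62.5 mm and 10.7 degrees, less where a joint would pass 70% of its speed; a pose out of reach is approached as far as the arm can. A call is refused whole if a number of a shift passes 0.0625 or a number of a turn 10.7, either way. A call with a gripper value outside its range is refused whole. "jaw" is the finger opening in m, from 0 to 0.087, set as the call begins (left out, the last holds). The fingers move at their own pace and stop on an object; "squeeze" is the grip in N (left out, the last holds). Time passes only in rows, so rows that do not move let the fingers close. It gives the time, the measured TCP pose, the force, the opening and the grip force at its end, in the units of the state.
- get_obs(): the state, without advancing time (a new reading comes with each control period).
- camera(name): name is "scene" or "side" or "wrist"; returns a dict with "pixels" (400x640x3 uint8, blue, green, red), "depth" (400x640 float32, m along the optical axis (not along the pixel's ray), 0 where there is no reading), "fov_y" (degrees; the focal length in pixels is half the picture's height over the tangent of half this angle, whatever the lens; pixels are square), "cx", "cy" (the principal point, pixels), "k1" (the pictures are not rectified: a ray, as slopes to the right and down, at radius r is drawn at 1 + k1 r^2 times it, then the intrinsics apply), "extrinsics" (4x4, takes a point from camera to world coordinates); the wrist camera has in their place "mount" (4x4, takes a point from camera to tool coordinates, whose origin is the TCP and whose axes are the flange's). Camera axes: x right, y up, looking along -z (the intrinsics and any distortion apply to the point x, -y, -z); pixel columns grow to the right and rows downward; lengths in m; the calibration is good to about 2 mm. A picture is of the moment at which its call begins: read the wrist's pose just before it.
- hand_in(): hands the job in; it is judged then, once.
Trained networks look in the newest picture that a camera, given by its name, has taken for a name from the list of things; names that differ only in an ending like _2 or _b are one class to them, and where a whole thing is asked for, a point or a joint stands for the part that bears it (a point fixed in the world has none). Each returns a list of dicts, best first, with "confidence" (0 to 1); they miss things now and then, are a little off and sometimes report something else, mostly with a low value. They report only what shows in the picture. A call takes as long as a camera call. They do not tell look-alikes from the thing itself.
- cut_out(label, camera): "region" (400x640 bool, what is visible of it) and "extent" ([centre column, centre row, width, height] in pixels, round what is visible of it).
The state is a dict: "time": time; "q": joint angles; "joint_velocities": joint speeds; "joint_torque": joint torques, N m; "position": TCP position; "tool_rot": TCP orientation; "ft_force": force on the tool from outside, world axes, zero at the start; "moment": the same for the moment, N m; "grip_width": finger opening in m; "grip_force": force on a finger pad.
Only numpy, scipy, OpenCV 4.12 (cv2) and the standard library are available. Lean on these libraries where they do the work, as an engineer would, in place of code of your own. Each camera call takes 0.05 s, during which the arm holds its last target. There are 200 camera calls.

## Working session

There is one attempt and no reset: what is moved stays moved. The work goes in short steps, Python scripts to look and compute and a tool call to move; the robot and the scene stay as the last step left them, time stands still between calls to the robot, and variables do not carry over. Pictures are saved under pics/ and viewed, at most 10 in all, crops included, and the job is handed in when it is done.

Besides the shell and the picture viewer there is one more tool, called after "Emit:" in YAML: its name, and indented under it one key for each argument. step_arm: Moves the arm, as the interface text tells. Its arguments: {"type":"object","properties":{"rows":{"type":"array"},"jaw":{"type":"number"},"squeeze":{"type":"number"}},"required":["rows"]}

```bash
mkdir -p pics; ls
cat > h.py <<'E'
import numpy as np, cv2
from rig import get_obs, camera, hand_in, cut_out, robot
from scipy.spatial.transform import Rotation as R
def grab(n):
    o=get_obs(); c=camera(n)
    if 'extrinsics' in c: c['T']=np.array(c['extrinsics'])
    else:
        T=np.eye(4);T[:3,:3]=R.from_quat(o['tool_rot']).as_matrix();T[:3,3]=o['position'];c['T']=T@np.array(c['mount'])
    c['f']=200/np.tan(np.radians(c['fov_y'])/2)
    return c
def cloud(c):
    f=c['f'];K=np.array([[f,0,c['cx']],[0,f,c['cy']],[0,0,1.]])
    v,u=np.mgrid[0:400,0:640]
    p=cv2.undistortPointsIter(np.stack([u,v],-1).reshape(-1,1,2).astype(float),K,np.array([c['k1'],0,0,0.]),None,None,(3,50,1e-9)).reshape(400,640,2)
    d=c['depth']
    X=np.stack([p[...,0]*d,-p[...,1]*d,-d],-1)
    W=X@c['T'][:3,:3].T+c['T'][:3,3]
    W[d<=0]=np.nan
    return W
def proj(c,P):
    P=np.atleast_2d(P);q=(P-c['T'][:3,3])@c['T'][:3,:3]
    s=np.stack([q[:,0]/-q[:,2],-q[:,1]/-q[:,2]],-1);r2=(s**2).sum(1,keepdims=True)
    return s*(1+c['k1']*r2)*c['f']+[c['cx'],c['cy']]
E
python3 - <<'E'
from h import *
print(get_obs(), robot.tip_extent)
for n in ['scene','side']:
    c=grab(n); W=cloud(c); cv2.imwrite(f'pics/{n}.png',c['pixels'])
    np.savez(f'{n}.npz',W=W,**{k:c[k] for k in ['pixels','T','f','cx','cy','k1']})
    print(n,c['T'].round(3).tolist())
    for l in ['spring_tester','lever_handle','turret_knob','press_lever','tallest_pin_top','valve_spring_0']:
        for r in cut_out(l,n)[:4]:
            m=r['region']&np.isfinite(W[...,0]); print(l,round(r['confidence'],2),np.round(r['extent']),np.nanmedian(W[m],0).round(3) if m.any() else 0, W[m].max(0).round(3), W[m].min(0).round(3))
E
```

```text
pics
{'time': 0.0, 'q': array([-1.41448521e+00,  5.28484210e-01,  1.43391115e+00,  3.09119709e-06,
        1.18139136e+00, -1.78472999e-01]), 'joint_velocities': array([-1.50021832e-03,  4.27142934e-04,  9.29709175e-05,  1.43598069e-03,
        3.99648947e-04, -7.01541056e-04]), 'joint_torque': array([ 1.08555818e-03, -4.40039599e+01, -1.76593137e+01,  6.32715784e-02,
        5.82675543e-02, -1.58109542e-04]), 'position': array([ 0.20534288, -0.58993946,  0.4037573 ]), 'tool_rot': array([ 9.86022137e-01,  1.66610750e-01,  1.35850826e-05, -1.09695167e-03]), 'ft_force': array([ 0.56064904,  0.60155359, -0.31517108]), 'moment': array([ 0.02645582, -0.03286401,  0.00732486]), 'grip_force': 0.0, 'grip_width': 0.08711924611733403} 0.1822
scene [[0.95, 0.259, -0.176, 0.438], [-0.313, 0.78, -0.542, -0.556], [-0.003, 0.569, 0.822, 0.91], [0.0, 0.0, 0.0, 1.0]]
spring_tester 0.8 [332. 250. 164. 126.] [ 0.65  -0.166  0.028] [0.833 0.087 0.217] [ 0.434 -0.278 -0.005]
lever_handle 0.56 [322. 231. 146.  38.] [ 0.591 -0.15   0.17 ] [ 0.758 -0.01   0.198] [ 0.436 -0.173 -0.002]
turret_knob 0.63 [325.
[... 1120 characters left out ...]
9  0.071] [ 0.702 -0.031  0.219] [ 0.575 -0.151  0.017]
press_lever 0.58 [357. 169. 102.  78.] [ 0.573 -0.141  0.173] [ 0.759 -0.098  0.199] [ 0.436 -0.219 -0.001]
tallest_pin_top 0.7 [323. 189.  41.  57.] [ 0.613 -0.069  0.072] [ 0.729 -0.031  0.219] [ 0.575 -0.178  0.018]
valve_spring_0 0.75 [244. 277.  18.  17.] [0.637 0.185 0.029] [0.656 0.2   0.052] [ 0.623  0.172 -0.001]
valve_spring_0 0.69 [302. 240.  15.  15.] [0.604 0.023 0.031] [0.624 0.038 0.052] [ 0.588  0.003 -0.001]
valve_spring_0 0.64 [328. 286.  16.  16.] [0.475 0.058 0.024] [0.502 0.075 0.051] [ 0.459  0.03  -0.003]
valve_spring_0 0.63 [346. 251.  12.  22.] [ 0.502 -0.026  0.027] [ 0.528 -0.011  0.05 ] [ 0.485 -0.06  -0.002]
```

Run:
```python
from h import *
ims=[]
for n,(a,b) in {'scene':(230,150),'side':(230,100)}.items():
    z=np.load(n+'.npz');W=z['W'];X=W.reshape(-1,3);X=X[np.isfinite(X[:,0])]
    k=X[(X[:,2]>.205)&(abs(X[:,0]-.61)<.06)&(abs(X[:,1]+.09)<.06)]
    print(n,'knob',len(k),k.mean(0).round(4),k.min(0).round(4),k.max(0).round(4),cv2.minEnclosingCircle(k[:,:2].astype(np.float32)))
    l=X[(X[:,2]>.155)&(X[:,2]<.21)&(X[:,0]>.43)&(X[:,0]<.56)&(abs(X[:,1]+.15)<.06)]
    print('handle',len(l),l.mean(0).round(4),l.min(0).round(4),l.max(0).round(4),cv2.minAreaRect(l[:,:2].astype(np.float32)))
    (vx,vy,x0,y0)=cv2.fitLine(l[:,:2].astype(np.float32),cv2.DIST_L2,0,.01,.01).ravel();print('line',np.degrees(np.arctan2(vy,vx)),x0,y0)
    ims.append(cv2.resize(z['pixels'][b:b+175,a:a+200],None,fx=4,fy=4,interpolation=cv2.INTER_CUBIC)[:, :800])
for i,m in enumerate(ims): cv2.imwrite(f'pics/c{i}.png',m[:600])
```

```text
scene knob 233 [ 0.6166 -0.0788  0.2114] [ 0.5978 -0.0971  0.205 ] [ 0.6379 -0.0573  0.2168] ((0.6178786754608154, -0.07697293907403946), 0.021408766508102417)
handle 675 [ 0.4934 -0.1441  0.1838] [ 0.4355 -0.1592  0.1628] [ 0.5598 -0.1231  0.198 ] ((0.49793359637260437, -0.1413130760192871), (0.02764284797012806, 0.12516315281391144), 83.40916442871094)
line -5.4147725 0.4933709 -0.14407322
side knob 248 [ 0.6165 -0.0733  0.2121] [ 0.5978 -0.0966  0.205 ] [ 0.638  -0.0551  0.2185] ((0.6177787184715271, -0.07534155994653702), 0.021408041939139366)
handle 614 [ 0.4908 -0.1344  0.1848] [ 0.4358 -0.1573  0.1648] [ 0.5599 -0.1206  0.1987] ((0.49812012910842896, -0.13924136757850647), (0.02901046723127365, 0.12479151785373688), 84.52275085449219)
line -5.8276253 0.49084905 -0.13441114
```

View pics/c0.png

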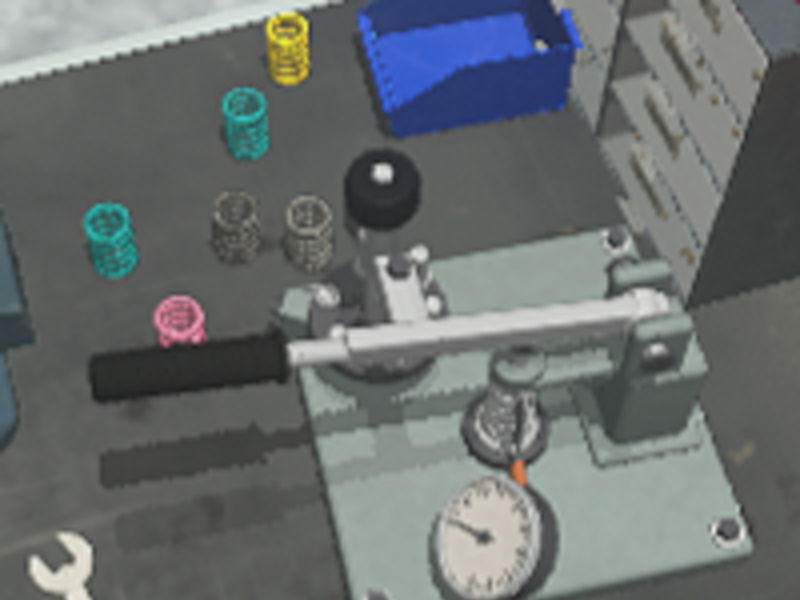

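View pics/c1.png

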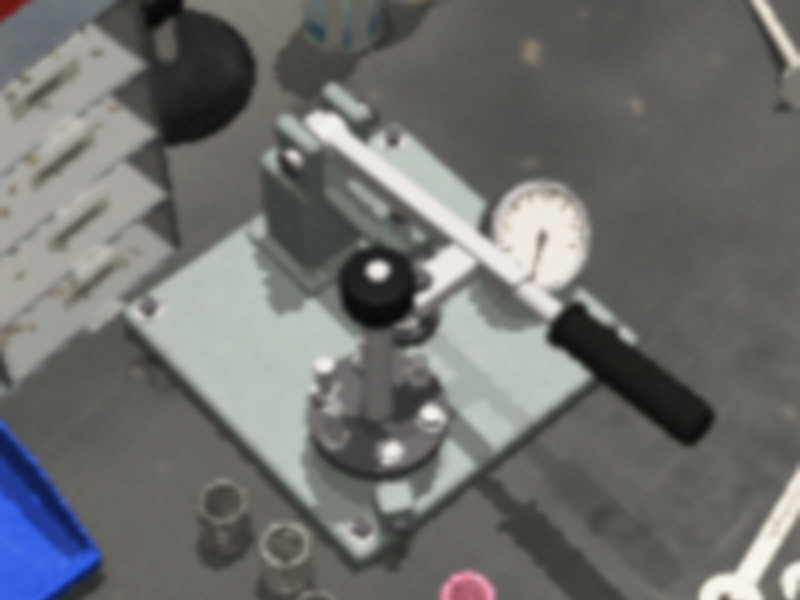

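Scene view: knob at about (382,175) in the crop, handle centre (190,365), the grey springs behind the turret, look-alikes left. Side view: knob at (378,275), pins round the disc at (378,420). Next I measure the pin heights round the ring.

Run:
```python
from h import *
psi=np.radians(-5.6);k=np.array([.6178,-.0762])
Rz=np.array([[np.cos(psi),-np.sin(psi)],[np.sin(psi),np.cos(psi)]])
o=k-Rz@[-.064,.076];print('origin',o,'handle',o+Rz@[-.187,0])
for n in ['scene','side']:
    z=np.load(n+'.npz');X=z['W'].reshape(-1,3);X=X[np.isfinite(X[:,0])]
    L=(X[:,:2]-k)@Rz;r=np.hypot(*L.T);a=np.degrees(np.arctan2(L[:,1],L[:,0]))%360
    m=(r>.027)&(r<.041)&(X[:,2]<.125)&(X[:,2]>.03)
    for lo in range(0,360,10):
        s=m&(a>=lo)&(a<lo+10)
        if s.sum(): print(n,lo,s.sum(),(np.sort(X[s,2])[::-1][:4]*1e3).round(),end=' | ')
    print()
    # lever line at tester -y
    m=(X[:,2]>.13)&(X[:,2]<.2)&(abs(L[:,1]+.076)<.03)&(L[:,0]<.1)
    p=X[m];print(cv2.fitLine(p[:,:2].astype(np.float32),cv2.DIST_HUBER,0,.01,.01).ravel())
    g=(abs(X[:,2]-.02)<.004)&(abs(X[:,0]-.69)<.25)&(abs(X[:,1]+.16)<.2)
    q=X[g][:,:2].astype(np.float32);print(cv2.minAreaRect(q))
```

```text
origin [ 0.67407825 -0.15808259] handle [ 0.48797073 -0.13983459]
scene 0 4 [69. 67. 66. 66.] | scene 10 12 [92. 73. 71. 71.] | scene 20 23 [103. 102. 101. 101.] | scene 30 6 [102. 100.  99.  99.] | scene 90 21 [108. 107. 105. 104.] | scene 100 12 [73. 71. 68. 67.] | scene 110 9 [67. 67. 66. 66.] | scene 120 12 [69. 68. 67. 67.] | scene 130 5 [71. 70. 66. 65.] | scene 140 10 [75. 75. 74. 74.] | scene 150 17 [76. 75. 75. 74.] | scene 160 14 [73. 71. 67. 67.] | scene 170 9 [68. 67. 67. 67.] | scene 180 10 [68. 67. 67. 67.] | scene 190 3 [71. 68. 64.] | scene 200 7 [82. 82. 79. 79.] | scene 210 2 [80. 79.] | scene 240 3 [65. 64. 64.] | scene 250 3 [68. 67. 65.] | scene 260 6 [72. 71. 68. 67.] | scene 270 5 [71. 69. 69. 66.] | scene 280 4 [67. 66. 65. 64.] | scene 290 2 [65. 64.] | scene 320 10 [94. 93. 93. 93.] | scene 330 8 [95. 95. 94. 93.] | scene 340 2 [68. 67.] | 
[ 0.9896391  -0.14357737  0.5233772  -0.14220825]
((0.7125190496444702, -0.15937328338623047), (0.3932121694087982, 0.45696690678596497), 89.3146743774414)
side 0 12 [69. 68. 67. 66.] | side 10 4 [67. 67. 66. 65.] | side 
[... 466 characters left out ...]
. 68. 68.] | side 170 14 [70. 69. 69. 68.] | side 180 11 [70. 70. 69. 67.] | side 190 15 [83. 74. 72. 71.] | side 200 23 [85. 82. 81. 81.] | side 210 8 [82. 82. 81. 80.] | side 220 5 [78. 67. 67. 66.] | side 230 6 [68. 67. 67. 66.] | side 240 17 [70. 68. 68. 68.] | side 250 12 [74. 70. 68. 68.] | side 260 27 [88. 88. 88. 88.] | side 270 10 [90. 89. 88. 87.] | side 280 6 [73. 68. 67. 66.] | side 290 8 [69. 68. 68. 68.] | side 300 6 [70. 68. 67. 67.] | side 330 3 [93. 92. 76.] | side 340 15 [88. 84. 74. 73.] | side 350 12 [70. 69. 69. 69.] | 
[ 0.9951657  -0.09820999  0.55721164 -0.14056669]
((0.712877094745636, -0.1511276513338089), (0.3797016143798828, 0.4519317150115967), 89.89190673828125)
```

The tallest pin (106 mm) stands at 90° in the tester frame, opposite the screw at 270°, so the turret needs a half turn. I go above the knob with the closing line along the tester's y.

Emit:
step_arm:
  rows:
    - [0.034,0.043,0.005,0,0,-2.1]
    - [0.034,0.043,0.005,0,0,-2.1]
    - [0.034,0.043,0.005,0,0,-2.1]
    - [0.034,0.043,0.005,0,0,-2.1]
    - [0.034,0.043,0.005,0,0,-2.1]
    - [0.034,0.043,0.005,0,0,-2.1]
    - [0.034,0.043,0.005,0,0,-2.1]
    - [0.034,0.043,0.005,0,0,-2.1]
    - [0.034,0.043,0.005,0,0,-2.1]
    - [0.034,0.043,0.005,0,0,-2.1]
    - [0.034,0.043,0.005,0,0,-2.1]
    - [0.034,0.043,0.005,0,0,-2]
  jaw: 0.087

```text
time: 2.2
position: [0.6143, -0.0727, 0.4651]
tool_rot: [0.999, -0.052, 0.0, 0.0]
ft_force: [-0.1, -0.4, -0.4]
grip_width: 0.0869
grip_force: 0.0
```

Emit:
step_arm:
  rows:
    - [0,0,0,0,0,0]
    - [0,0,0,0,0,0]

```text
time: 2.45
position: [0.6131, -0.0742, 0.4644]
tool_rot: [0.999, -0.051, -0.001, 0.0]
ft_force: [0.4, -0.2, -0.8]
grip_width: 0.0873
grip_force: 0.0
```

Run:
```python
from h import *
o=get_obs();print(o['q'].round(3),R.from_quat(o['tool_rot']).as_matrix().round(3))
c=grab('wrist');W=cloud(c);X=W.reshape(-1,3);X=X[np.isfinite(X[:,0])]
k=X[(X[:,2]>.2)&(X[:,2]<.225)&(np.hypot(X[:,0]-.617,X[:,1]+.076)<.04)]
print(len(k),k.mean(0) if len(k) else 0, cv2.minEnclosingCircle(k[:,:2].astype(np.float32)) if len(k) else 0)
cv2.imwrite('pics/w1.png',c['pixels'])
```

```text
[-3.010e-01  4.580e-01  1.381e+00 -1.000e-03  1.304e+00  1.372e+00] [[ 0.995 -0.102 -0.001]
 [-0.102 -0.995 -0.   ]
 [-0.001  0.    -1.   ]]
1902 [ 0.6206376  -0.07621489  0.21049296] ((0.618742048740387, -0.07602553814649582), 0.02133626863360405)
```

View pics/w1.png

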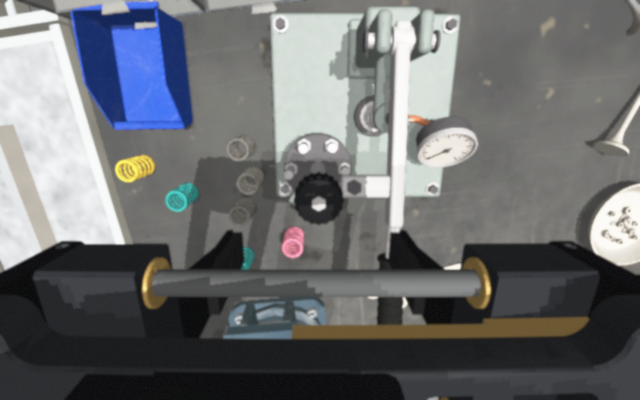

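The wrist view shows the knob at (318,198), and the lever runs up the picture beside it. I go down on the knob and grip it.

Emit:
step_arm:
  rows:
    - [0.005,-0.002,0,0,0,0]
    - [0,0,-0.03,0,0,0]
    - [0,0,-0.03,0,0,0]
    - [0,0,-0.025,0,0,0]
    - [0,0,-0.012,0,0,0]
    - [0,0,0,0,0,0]

```text
time: 3.25
position: [0.6182, -0.077, 0.3671]
tool_rot: [0.999, -0.052, -0.001, -0.0]
ft_force: [-0.6, 1.0, 0.2]
grip_width: 0.087
grip_force: 0.0
```

Emit:
step_arm:
  rows:
    - [0,0,0,0,0,0]
    - [0,0,0,0,0,0]
    - [0,0,0,0,0,0]
    - [0,0,0,0,0,0]
    - [0,0,0,0,0,0]
    - [0,0,0,0,0,0]
  jaw: 0.03
  squeeze: 35

```text
time: 4.0
position: [0.6184, -0.0766, 0.3678]
tool_rot: [0.999, -0.051, -0.0, 0.001]
ft_force: [-0.8, -2.2, 0.6]
grip_width: 0.0391
grip_force: 35.0
```

Emit:
step_arm:
  rows:
    - [0,0,0,0,0,6]
    - [0,0,0,0,0,9]
    - [0,0,0,0,0,9]
    - [0,0,0,0,0,9]
    - [0,0,0,0,0,9]
    - [0,0,0,0,0,9]
    - [0,0,0,0,0,9]
    - [0,0,0,0,0,9]
    - [0,0,0,0,0,9]
    - [0,0,0,0,0,6]
    - [0,0,0,0,0,6]
    - [0,0,0,0,0,0]

```text
time: 5.5
position: [0.6183, -0.0765, 0.3678]
tool_rot: [0.743, 0.669, -0.0, 0.0]
ft_force: [-1.7, -1.7, 0.9]
grip_width: 0.0391
grip_force: 35.0
```

Emit:
step_arm:
  rows:
    - [0,0,0,0,0,6]
    - [0,0,0,0,0,9]
    - [0,0,0,0,0,9]
    - [0,0,0,0,0,9]
    - [0,0,0,0,0,9]
    - [0,0,0,0,0,9]
    - [0,0,0,0,0,9]
    - [0,0,0,0,0,9]
    - [0,0,0,0,0,9]
    - [0,0,0,0,0,6]
    - [0,0,0,0,0,6]
    - [0,0,0,0,0,0]

```text
time: 7.0
position: [0.6181, -0.0766, 0.3678]
tool_rot: [0.053, 0.999, -0.0, -0.001]
ft_force: [-2.6, -1.9, 1.4]
grip_width: 0.0395
grip_force: 35.0
```

```bash
cat > pins.py <<'E'
from h import *
psi=np.radians(-5.6);k=np.array([.6178,-.0762])
Rz=np.array([[np.cos(psi),-np.sin(psi)],[np.sin(psi),np.cos(psi)]])
print(get_obs()['q'].round(2),get_obs()['moment'].round(2))
for n in ['scene','side']:
    c=grab(n);X=cloud(c).reshape(-1,3);X=X[np.isfinite(X[:,0])];cv2.imwrite(f'pics/{n}_now.png',c['pixels'])
    L=(X[:,:2]-k)@Rz;r=np.hypot(*L.T);a=np.degrees(np.arctan2(L[:,1],L[:,0]))%360
    m=(r>.027)&(r<.041)&(X[:,2]<.125)&(X[:,2]>.03)
    for lo in range(0,360,10):
        s=m&(a>=lo)&(a<lo+10)
        if s.sum(): print(n,lo,s.sum(),(np.sort(X[s,2])[::-1][:4]*1e3).round(),end=' | ')
    print()
E
python3 pins.py
```

```text
[-0.3   0.57  1.47 -0.    1.1  -1.77] [-0.21  0.15 -0.02]
scene 0 7 [68. 68. 68. 66.] | scene 10 10 [83. 69. 67. 67.] | scene 20 12 [80. 80. 80. 79.] | scene 30 3 [80. 79. 79.] | scene 100 9 [72. 68. 67. 67.] | scene 110 10 [67. 67. 66. 66.] | scene 120 8 [67. 66. 66. 65.] | scene 130 2 [68. 68.] | scene 140 10 [95. 95. 94. 93.] | scene 150 31 [94. 93. 92. 92.] | scene 160 13 [73. 69. 69. 68.] | scene 170 8 [67. 67. 66. 66.] | scene 180 7 [68. 67. 66. 66.] | scene 190 4 [71. 68. 66. 65.] | scene 200 8 [102. 101. 100. 100.] | scene 210 18 [101. 100. 100. 100.] | scene 230 1 [65.] | scene 240 6 [66. 66. 65. 64.] | scene 250 5 [69. 69. 66. 66.] | scene 260 7 [108.  72.  69.  69.] | scene 270 4 [72. 70. 67. 67.] | scene 280 4 [68. 66. 65. 60.] | scene 290 1 [67.] | scene 330 3 [74. 72. 72.] | scene 340 2 [69. 66.] | scene 350 11 [69. 68. 67. 67.] | 
side 0 12 [71. 69. 68. 68.] | side 10 5 [77. 68. 68. 67.] | side 20 8 [83. 81. 79. 79.] | side 30 20 [84. 83. 83. 81.] | side 40 19 [81. 75. 73. 72.] | side 50 12 [70. 69. 69. 69.] | side 60 5 [68. 67. 66. 66.] | side 70 3 [68. 68. 64.] | side 80 15 [89. 89. 88. 88.] | side 90 27 [92. 89. 88. 87.] | side 100 14 [75. 70. 70. 69.] | side 110 13 [72. 71. 68. 68.] | side 120 12 [69. 69. 69. 69.] | side 130 13 [74. 72. 72. 72.] | side 140 30 [97. 96. 96. 95.] | side 150 17 [97. 95. 95. 94.] | side 160 12 [69. 68. 68. 68.] | side 170 13 [70. 69. 69. 68.] | side 180 13 [71. 70. 68. 68.] | side 190 19 [97. 75. 73. 72.] | side 200 42 [102. 101. 101. 101.] | side 210 8 [100. 100.  99.  98.] | side 220 4 [70. 67. 66. 65.] | side 230 3 [68. 66. 64.] | side 240 2 [67. 65.] | side 250 12 [100.  72.  71.  68.] | side 260 35 [108. 108. 107. 107.] | side 270 18 [109. 109. 108. 107.] | side 280 6 [72. 69. 68. 66.] | side 290 12 [70. 69. 67. 67.] | side 300 6 [70. 69. 68. 68.] | side 330 1 [72.] | side 340 13 [75. 72. 71. 69.] | side 350 13 [69. 68. 68. 68.] |
```

The tallest pin is now at 270°, under the screw. I release the knob, rise and move over the handle.

Emit:
step_arm:
  rows:
    - [0,0,0,0,0,0]
    - [0,0,0,0,0,0]
    - [0,0,0,0,0,0]
    - [0,0,0.03,0,0,0]
    - [0,0,0.035,0,0,0]
    - [-0.02,-0.01,0,0,0,0]
    - [-0.045,-0.022,0,0,0,0]
    - [-0.045,-0.022,0,0,0,0]
    - [-0.02,-0.009,0,0,0,0]
    - [0,0,0,0,0,0]
    - [0,0,0,0,0,0]
  jaw: 0.087

```text
time: 8.48
position: [0.4892, -0.1392, 0.4331]
tool_rot: [0.052, 0.999, -0.0, 0.001]
ft_force: [0.2, 0.7, -0.0]
grip_width: 0.0867
grip_force: 0.0
```

```bash
python3 pins.py | cut -c1-1600 | tr '|' '\n' | grep -E "2[0-9]0 |140|\[-"
python3 - <<'E'
from h import *
print(get_obs()['position'],get_obs()['q'].round(2))
c=grab('wrist');X=cloud(c).reshape(-1,3);X=X[np.isfinite(X[:,0])]
for x in (.46,.475,.49,.505,.52):
    l=X[(abs(X[:,0]-x)<.006)&(X[:,2]>.163)&(X[:,2]<.21)&(abs(X[:,1]+.14)<.04)]
    if len(l): print(x,len(l),l.min(0).round(4),l.max(0).round(4))
E
```

```text
[-0.5   0.33  1.69  0.    1.12 -1.97] [ 0.11 -0.11  0.04]
 scene 140 8 [95. 95. 94. 94.] 
 scene 200 9 [105. 103. 101. 101.] 
 scene 210 17 [100. 100. 100. 100.] 
 scene 220 1 [63.] 
 scene 240 3 [68. 65. 65.] 
 scene 250 5 [68. 65. 64. 63.] 
 scene 260 6 [107.  72.  69.  68.] 
 scene 270 5 [71. 70. 69. 67.] 
 scene 280 5 [67. 65. 64. 64.] 
 scene 290 3 [68. 64. 63.] 
 side 140 31 [95. 95. 93. 93.] 
 side 200 38 [103. 103. 102. 102.] 
 side 210 7 [102. 102. 100. 100.] 
 side 220 4 [69. 68. 66. 65.] 
 side 230 3 [71. 67. 65.] 
 side 240 2 [68. 67.] 
 side 250 15 [92. 71. 70. 70.] 
 side 260 33 [109. 107. 107. 106.] 
 side 270 18 [110. 108. 108. 107.] 
 side 280 5 [71. 70. 68. 67.] 
 side 290 11 [70. 68. 68. 67.] 
[ 0.48935957 -0.13901422  0.43280608] [-0.5   0.34  1.69  0.    1.12 -1.97]
0.46 498 [ 0.454  -0.1506  0.179 ] [ 0.466  -0.1234  0.1942]
0.475 458 [ 0.469  -0.1522  0.1784] [ 0.481  -0.1245  0.1927]
0.49 414 [ 0.484  -0.1536  0.1756] [ 0.4959 -0.1269  0.1898]
0.505 385 [ 0.499  -0.1554  0.1738] [ 0.5109 -0.1279  0.1879]
0.52 358 [ 0.514  -0.157   0.1717] [ 0.526  -0.1299  0.1863]
```

Emit:
step_arm:
  rows:
    - [0,-0.001,-0.02,0,0,0]
    - [0,0,-0.03,0,0,0]
    - [0,0,-0.03,0,0,0]
    - [0,0,-0.013,0,0,0]
    - [0,0,0,0,0,0]

```text
time: 9.25
position: [0.4887, -0.1401, 0.3391]
tool_rot: [0.051, 0.999, 0.0, -0.001]
ft_force: [0.1, 0.3, -0.6]
grip_width: 0.0872
grip_force: 0.0
```

Emit:
step_arm:
  rows:
    - [0,0,0,0,0,0]
    - [0,0,0,0,0,0]
    - [0,0,0,0,0,0]
    - [0,0,0,0,0,0]
    - [0,0,0,0,0,0]
    - [0,0,0,0,0,0]
    - [0,0,0,0,0,0]
  jaw: 0.015
  squeeze: 40

```text
time: 10.12
position: [0.4884, -0.1401, 0.3397]
tool_rot: [0.052, 0.999, 0.0, -0.0]
ft_force: [2.1, 2.4, 2.1]
grip_width: 0.0253
grip_force: 39.9
```

Emit:
step_arm:
  rows:
    - [0,0,-0.006,0,0,0]
    - [-0.001,0,-0.008,0,0,0]
    - [0,0,-0.008,0,0,0]
    - [-0.001,0,-0.008,0,0,0]
    - [0,0,-0.006,0,0,0]
    - [0,0,0,0,0,0]

```text
time: 10.88
position: [0.486, -0.1398, 0.3042]
tool_rot: [0.052, 0.999, 0.0, -0.0]
ft_force: [-3.1, 2.1, 8.9]
grip_width: 0.0245
grip_force: 40.1
```

Emit:
step_arm:
  rows:
    - [0,0,-0.004,0,0,0]
    - [0,0,-0.003,0,0,0]
    - [0,0,0,0,0,0]
    - [0,0,0,0,0,0]

```text
time: 11.38
position: [0.486, -0.1398, 0.2977]
tool_rot: [0.052, 0.999, 0.0, -0.0]
ft_force: [-2.5, 2.4, 10.6]
grip_width: 0.0253
grip_force: 40.1
```

Emit:
step_arm:
  rows:
    - [0,0,-0.002,0,0,0]
    - [0,0,0,0,0,0]
    - [0,0,0,0,0,0]

```text
time: 11.75
position: [0.486, -0.1398, 0.2958]
tool_rot: [0.052, 0.999, 0.0, -0.0]
ft_force: [-3.5, 3.2, 11.1]
grip_width: 0.0248
grip_force: 40.1
```

Emit:
step_arm:
  rows:
    - [0,0,-0.001,0,0,0]
    - [0,0,0,0,0,0]
    - [0,0,0,0,0,0]

```text
time: 12.12
position: [0.4861, -0.1398, 0.2949]
tool_rot: [0.052, 0.999, 0.0, -0.0]
ft_force: [-2.6, 2.6, 11.1]
grip_width: 0.0251
grip_force: 40.1
```

Emit:
step_arm:
  rows:
    - [0,0,-0.001,0,0,0]
    - [0,0,0,0,0,0]
    - [0,0,0,0,0,0]

```text
time: 12.5
position: [0.4861, -0.1398, 0.2943]
tool_rot: [0.052, 0.999, 0.0, 0.0]
ft_force: [-3.3, 3.0, 14.0]
grip_width: 0.025
grip_force: 40.1
```

Emit:
step_arm:
  rows:
    - [0,0,-0.002,0,0,0]
    - [0,0,0,0,0,0]
    - [0,0,0,0,0,0]

```text
time: 12.88
position: [0.486, -0.1397, 0.2932]
tool_rot: [0.052, 0.999, 0.0, 0.0]
ft_force: [-5.6, 4.1, 21.9]
grip_width: 0.0247
grip_force: 40.1
```

Emit:
step_arm:
  rows:
    - [0,0,-0.001,0,0,0]
    - [0,0,0,0,0,0]
    - [0,0,0,0,0,0]

```text
time: 13.25
position: [0.486, -0.1397, 0.2928]
tool_rot: [0.052, 0.999, -0.0, 0.0]
ft_force: [-6.8, 4.0, 25.9]
grip_width: 0.0247
grip_force: 40.1
```

```bash
python3 pins.py | cut -c1-2500 | tr '|' '\n' | grep -E "side 2[0-9]0 |\[-"
python3 - <<'E'
from h import *
z=np.load('side.npz');c=grab('side')
a=z['pixels'][100:260,230:420];b=c['pixels'][100:260,230:420]
cv2.imwrite('pics/fin.png',cv2.resize(b,None,fx=4,fy=3.7,interpolation=cv2.INTER_CUBIC))
for l in cut_out('valve_spring_0','side'): 
    m=l['region'];print(np.round(l['extent']),round(l['confidence'],2))
print(get_obs()['ft_force'])
E
```

```text
[-0.5   0.54  1.83  0.    0.77 -1.97] [0.81 0.58 0.02]
 side 200 37 [103. 103. 102. 102.] 
 side 210 9 [101. 100. 100. 100.] 
 side 220 4 [69. 67. 66. 65.] 
 side 230 3 [68. 67. 66.] 
 side 240 3 [70. 68. 66.] 
 side 250 13 [123. 104.  87.  73.] 
 side 260 42 [114. 110. 109. 109.] 
 side 270 7 [107.  95.  85.  82.] 
 side 280 2 [66. 65.] 
 side 290 13 [69. 69. 68. 68.] 
[303. 239.  18.  21.] 0.79
[287. 227.  14.  21.] 0.77
[330. 287.  12.  13.] 0.75
[308. 256.   9.  20.] 0.67
[277. 273.  14.  16.] 0.67
[243. 276.  15.  18.] 0.54
[346. 250.  18.  21.] 0.5
[-7.1268722   4.79779531 25.89288377]
```

View pics/fin.png

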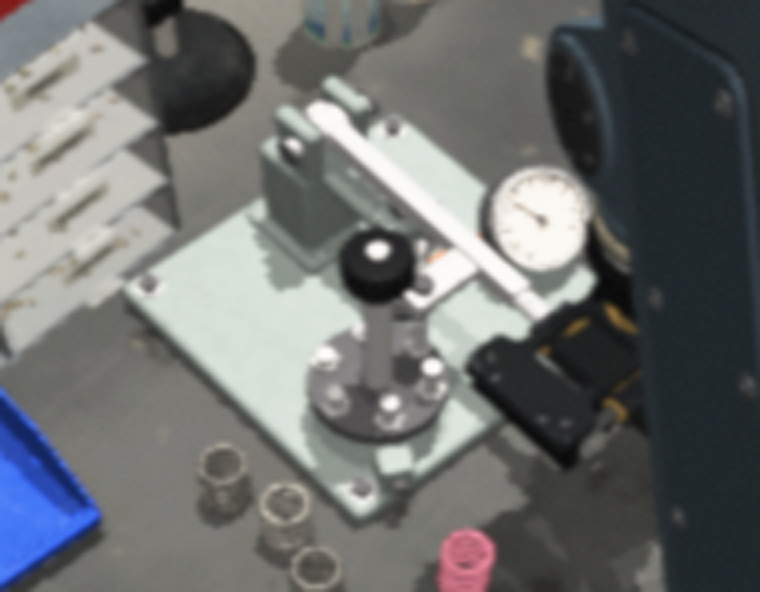

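The screw is down on the tallest pin near (425,300), which is hidden under the boss. The gauge needle has moved, the three grey springs still stand where they were, and the push is steady at about 26 N.

```bash
python3 -c "
from rig import hand_in;print(hand_in())"
```

```text
the job is handed in; nothing more can be done
None
```

The job is handed in: I turned the turret half a turn to bring the tallest pin under the stop screw, and the arm is holding the handle down on it with a steady push of about 26 N; the three waiting springs still stood in place in the last picture.

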